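Open the dust box and switch the socket strip on

TASK

Get the bench's socket strip ready for use: with a fingertip under the front tab, flip the hinged lid of the long grey steel dust box up and over until it leans back and stays open by its own weight, and take the fingers away. Then press down the near half of the rocker switch on the strip inside, so that it tips fully over to on, and leave the lid standing open. Only push and press, never grip or force the lid, and do not disturb the tools and other things lying about.

Things in the scene. Friction and masses are not known exactly. Their poses are not given: they have to be found in the camera images.
- dust_box: grey sheet-steel trough, 110 mm deep (its own x) by 310 mm long (its own y), walls 3 mm thick and 56 mm high, screwed to the worktop by a small ear at each end; origin at the centre of its underside on the worktop, own x points from the front with the louvres and tab towards the hinged back, own y along its length to the left, z up. The socket strip lies fixed in it, 54 mm deep and 269 mm long along the middle; its flat top round the switch is 45 mm above the worktop
- dust_lid (a joint): angle of the lid about the hinge along the top back edge, rad: 0 shut, 1.57 upright, 1.85 leaning back on its stop. The lid weighs about 0.25 kg (varies), its hinge has next to no friction: it falls shut from below about 1.57 and falls back on its stop from beyond
- lid_tab (a point): middle of the underside of the rolled front edge of the finger tab; it moves with the lid. The tab is 80 mm wide, 2.5 mm thick with a 5 mm rolled edge, and stands out 18 mm in front of the lid's own edge, 28 mm in front of the box's front wall; shut, its underside is 57 mm above the worktop with free space below. This point lies 138 mm from the hinge line. Raised with a leaning finger, the edge should move with the finger: pushed sideways against it, it jams
- lid_hinge (a point): middle of the hinge line, 58 mm above the box's own x = 58 mm; the lid is 120 mm deep, 318 mm long and 2.5 mm thick
- socket_strip_switch (a joint): rocker switch near the right-hand end of the strip, seen from the front: 0 off, the near half (towards the front of the box) stands up; 0.349 on, near half pressed down. It stays where it is left; it is damped: about 3 N presses it slowly, about 10 N at 10 mm/s
- rocker_near (a point): middle of the top of the near half of the rocker, 49 mm above the worktop when off, 47 mm when on (wall tops 56 mm, strip's top round it 45 mm); the half is 10 mm deep by 12 mm long (box x by y), the tilting axis lies 6 mm behind this point and the middle of the far half 8 mm behind that. A fingertip that also covers the far half keeps the rocker from tipping: press with the tip's edge on the near half, the rest of it towards the front. Moves with the rocker
- glue_bottle: standing bottle, 52 mm round, 190 mm tall, at the left end of the box; leave it alone; origin at the centre of its underside
- charger: black power adapter, 50 x 90 x 32 mm, lying in front of the right half of the box; leave it alone
- screwdriver: screwdriver, 168 mm long, lying in front of the left half of the box; leave it alone
- red_tin: flat tin, 88 x 133 x 36 mm, on the left; leave it alone
- screw_jar: glass jar, 54 mm round and 58 mm high, standing on the flat tin; leave it alone
- brush: flat brush, 202 mm long, on the right; leave it alone

How it is judged:
On the way, in this order (a step that is already met when the one before it is completed fails the run):
1. the lid leans back open by its own weight, no finger on the box, strip still off (value of joint dust_lid above 1.7 rad and contact force between each of the fingers, the arm and dust_box below 0.1 N and value of joint socket_strip_switch below 0.15 rad), for 0.3 s.
2. the rocker switch is tipped over to on (value of joint socket_strip_switch above 0.28 rad), for 0.2 s.
At the end, for the whole second after the job is handed in: the lid leans back open beyond 1.7 rad (stop at 1.85) and the rocker switch is at on (more than 0.28 of 0.349 rad) (value of joint dust_lid above 1.7 rad and value of joint socket_strip_switch above 0.28 rad); the robot touches nothing.
It fails at once if another thing on the worktop is lifted, carried or pushed about by more than 30 mm (distance of any of glue_bottle, charger, screwdriver, red_tin, screw_jar, brush from where it was at the start of the episode above 0.03 m).
It fails at once if the glue bottle or the jar is tipped (angle between any of glue_bottle, screw_jar's own z axis and vertical above 0.35 rad).
It fails at once if the lid is gripped or forced (more than 30 N from the fingers) (contact force between the fingers and dust_lid above 30 N).
It also fails if it takes over 51 s, if anything falls off the work surface, if the arm or the gripper's body presses on something with over 40 N, if the wrist force passes 120 N, or if a joint passes its speed limit or range.

ROBOT

A 6-joint arm with a two-finger parallel gripper is mounted at the origin on the work surface; the furniture and walls round the work are solid. World frame = base frame: x ahead of the robot, y to its left, z up, the work surface at z = 0. Lengths are in m, angles in rad, forces in N, time in s.
With the tool pointing down it reaches from about 0.325 to 0.9 m from the base axis. Payload 3.5 kg.
Tool frame: the origin (TCP) lies midway between the tips of the shut fingers; the grasp point (between the pads) lies 19 mm behind it (ctrl.grip_point_offset is the distance from the TCP to the grasp point, in m); z points along the fingers, y is the line along which they close (so a half turn about z gives the same grasp; the last joint's range is limited). The gripper opens to 85 mm and grips with 20 to 120 N. Pads are 22 mm wide; open, the fingers measure 114 mm over their backs; the gripper's body (76 mm by 85 mm) begins 54 mm behind the grasp point. The pads swing forward as they close: fully open they stand 13 mm farther back than shut.
Start: joints at [-1.234, 0.276, -0.026, 1.268, 0, 1.467], TCP at [0.266, -0.566, 0.231] pointing down, gripper open.
Joint ranges: [-3.12, 3.12], [-0.85, 1.88], [-1.08, 1.24], [-1.95, 2.15], [-1.57, 1.53], [-3.14, 3.14]. Speed limits (rad/s): [2.57, 2.57, 3.14, 3.14, 3.14, 3.14].

INTERFACE

Orientations are given as a rotation vector (axis times angle).
In Python, from bench import monitor, imaging, close_job, ctrl gives the robot as it stands.
- The arm moves only by the tool move_arm, never from a script. Its arguments are lists of equal length, an entry for each row: "slide": the shift along the world's x, y, z normalised to -1 to 1, where 1 is 25 mm, a list of three; "yaw": the turn about the world's z normalised to -1 to 1, where 1 is 0.1 rad; "grip": the opening, from 0 (shut) to 1 (fully open). A call has 1 to 5 rows; each row shifts and turns the commanded pose from where the row before left it; what a row does not reach is not made up. A row lasts 1/10 s, in which the tool goes at most 50 mm and 8.59 degrees, less where a joint would pass 70% of its speed; a pose out of reach is approached as far as the arm can. A call with a number of a shift or a turn outside -1 to 1 is refused whole. A call with a gripper value outside its range is refused whole. The fingers move at their own pace and stop on an object; "force" is the grip in N (left out, the last holds). Time passes only in rows, so rows that do not move let the fingers close. It gives the time, the measured TCP pose, the force, the opening and the grip force at its end, in the units of the state.
- monitor.state(): the state, without advancing time (a new reading comes with each control period).
- imaging.snapshot(name): name is "side" or "top"; returns the picture (420x560x3 uint8, red, green, blue); there is no depth.
- imaging.camera_info(name): a dict with "mtx" (3x3 intrinsics, pixels), "R" (3x3) and "t" (3): a world point X has camera coordinates R X + t. Camera axes: x right, y down, z forward; pixel columns grow to the right and rows downward; lengths in m; the calibration is good to about 2 mm. A picture is of the moment at which its call begins. camera_info takes no time and is no camera call.
- close_job(): hands the job in; it is judged then, once.
Trained networks look in the newest picture that a camera, given by its name, has taken for a name from the list of things; names that differ only in an ending like _2 or _b are one class to them, and where a whole thing is asked for, a point or a joint stands for the part that bears it (a point fixed in the world has none). Each returns a list of dicts, best first, with "score" (0 to 1); they miss things now and then, are a little off and sometimes report something else, mostly with a low value. They report only what shows in the picture. A call takes as long as a camera call.
- imaging.spot_in(query, camera): "position" ([column, row] in pixels, amid what is visible of it).
The state is a dict: "t": time; "joints": joint angles; "joint_vel": joint speeds; "tau": joint torques, N m; "ee_pos": TCP position; "tcp_rot": TCP orientation; "force": force on the tool from outside, world axes, zero at the start; "wrist_torque": the same for the moment, N m; "finger_gap": finger opening in m; "finger_force": force on a finger pad.
Only numpy, scipy, OpenCV 4.12 (cv2) and the standard library are available. Lean on these libraries where they do the work, as an engineer would, in place of code of your own. Each camera call takes 0.05 s, during which the arm holds its last target. There are 200 camera calls.

## Working session

There is one attempt and no reset: what is moved stays moved. The work goes in short steps, Python scripts to look and compute and a tool call to move; the robot and the scene stay as the last step left them, time stands still between calls to the robot, and variables do not carry over. Pictures are saved under pics/ and viewed, at most 10 in all, crops included, and the job is handed in when it is done.

Besides the shell and the picture viewer there is one more tool, called after "Emit:" in YAML: its name, and indented under it one key for each argument. move_arm: Moves the arm, as the interface text tells. Scaled input: -1 to 1 covers 25 mm each way for a shift and 0.1 rad each way for a turn. Its arguments: {"type":"object","properties":{"slide":{"type":"array","items":{"type":"array","items":{"type":"number"}}},"yaw":{"type":"array","items":{"type":"number"}},"grip":{"type":"array","items":{"type":"number"}},"force":{"type":"number"}},"required":["slide","yaw","grip"]}

```bash
mkdir -p pics
cat > h.py <<'E'
import numpy as np,cv2
from bench import monitor,imaging,close_job,ctrl
def snap(n,f):
    im=imaging.snapshot(n); cv2.imwrite('pics/'+f,im[:,:,::-1]); return im
def proj(n,X):
    c=imaging.camera_info(n);K,R,t=[np.array(c[k]) for k in('mtx','R','t')]
    p=(R@np.atleast_2d(X).T).T+t; p=p@K.T; return p[:,:2]/p[:,2:]
def onz(n,uv,z):
    c=imaging.camera_info(n);K,R,t=[np.array(c[k]) for k in('mtx','R','t')]
    d=R.T@np.linalg.solve(K,[uv[0],uv[1],1]);o=-R.T@t; return o+d*(z-o[2])/d[2]
E
python3 - <<'E'
from h import *
for n in('top','side'):
    snap(n,n+'0.png')
    for q,z in(('dust_box',.05),('dust_lid',.058),('lid_tab',.057),('lid_hinge',.058),('glue_bottle',.1),('charger',.03),('screwdriver',.01)):
        r=imaging.spot_in(q,n)
        for d in r[:2]: print(n,q,round(d['score'],2),np.round(d['position'],1),np.round(onz(n,d['position'],z),3))
s=monitor.state();print(s['t'],s['ee_pos'],s['tcp_rot'],s['finger_gap'])
for n in('top','side'):
    c=imaging.camera_info(n);print(-np.array(c['R']).T@c['t'])
E
```

```text
top dust_box 0.69 [271.2 197.7] [0.572 0.072 0.05 ]
top dust_lid 0.93 [273.2 193.5] [0.58  0.063 0.058]
top lid_tab 0.83 [274.7 196.2] [0.568 0.062 0.057]
top lid_hinge 0.59 [272.5 197.3] [0.566 0.07  0.058]
top glue_bottle 0.63 [211.9 212.3] [0.546 0.267 0.1  ]
top glue_bottle 0.36 [271.8 199.4] [0.526 0.087 0.1  ]
top charger 0.61 [325.8 209.4] [ 0.48  -0.074  0.03 ]
top charger 0.37 [411.1 202.8] [ 0.403 -0.335  0.03 ]
top screwdriver 0.47 [235.3 256.9] [0.431 0.241 0.01 ]
side dust_box 0.75 [265.8 204. ] [0.573 0.07  0.05 ]
side dust_lid 0.91 [265.  202.2] [0.574 0.071 0.058]
side lid_tab 0.64 [267.1 201.3] [0.572 0.063 0.057]
side lid_hinge 0.7 [259.3 204.1] [0.583 0.089 0.058]
side glue_bottle 0.74 [222.3 233.1] [0.558 0.279 0.1  ]
side glue_bottle 0.27 [265.7 201.9] [0.544 0.107 0.1  ]
side charger 0.58 [318.5 199.7] [ 0.463 -0.07   0.03 ]
side screwdriver 0.76 [268.4 270.2] [0.425 0.248 0.01 ]
0.8 [ 0.26608973 -0.56552172  0.23135735] [3.06590954e+00 6.85313554e-01 2.55287172e-06] 0.08513841800050342
[-0.33428514  0.39145101  1.21000351]
[0.01737457 0.77292034 0.84633481]
```

View pics/top0.png

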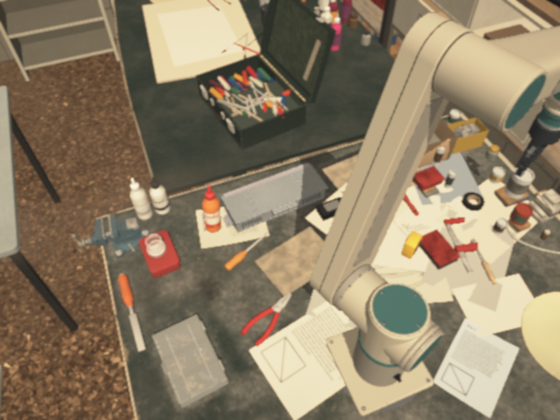

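View pics/side0.png

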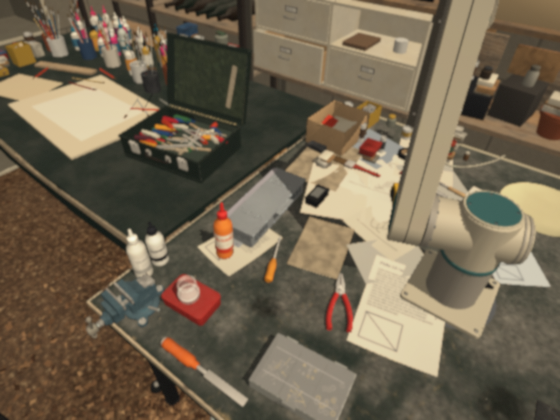

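The box runs from about (222,210) to (328,180) in the top view, with the bottle at (212,212) and the charger at (325,209). I'll enlarge it in both views.

Run:
```python
from h import *
a=cv2.imread('pics/top0.png')[155:240,200:345]; b=cv2.imread('pics/side0.png')[160:250,205:325]
a=cv2.resize(a,None,fx=5.5,fy=5.5,interpolation=cv2.INTER_CUBIC)
b=cv2.resize(b,None,fx=6.5,fy=6.5,interpolation=cv2.INTER_CUBIC)
cv2.imwrite('pics/a.png',a);cv2.imwrite('pics/b.png',b)
```

```text
(no output)
```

View pics/a.png

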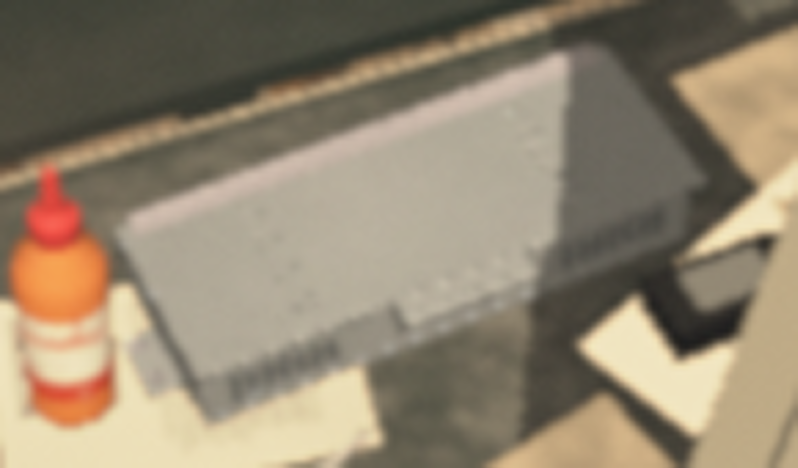

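View pics/b.png

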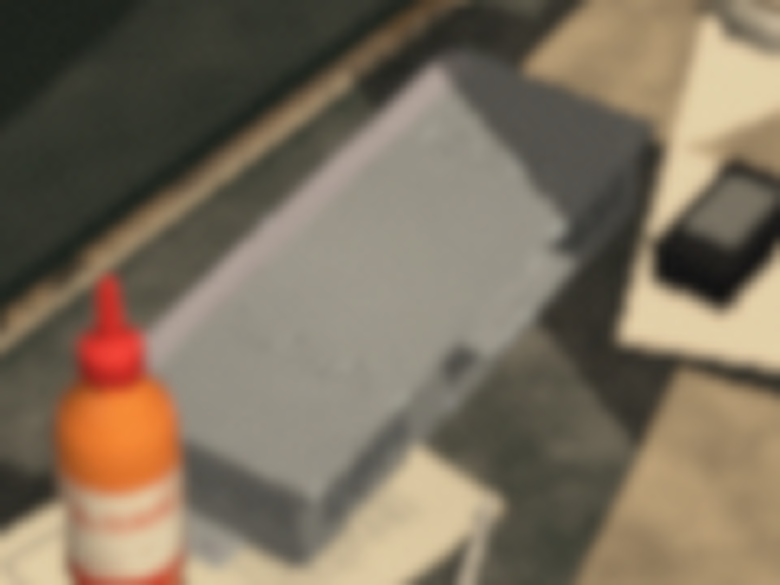

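```bash
cat >> h.py <<'E'
def w(p,P):
    x,y,a=p;P=np.atleast_2d(P);c,s=np.cos(a),np.sin(a)
    return np.c_[x+c*P[:,0]-s*P[:,1],y+s*P[:,0]+c*P[:,1],P[:,2]]
E
python3 - <<'E'
from h import *
from scipy.optimize import least_squares
L=np.array([[.058,.159,.06],[.058,-.159,.06],[-.062,-.159,.06],[-.062,.159,.06]])
T=np.array([[125,230],[590,45],[705,180],[212,393]])/5.5+[200,155]
S=np.array([[450,55],[650,130],[315,495]])/6.5+[205,160]
f=lambda p:np.r_[(proj('top',w(p,L))-T).ravel(),(proj('side',w(p,L[1:]))-S).ravel()]
r=least_squares(f,[.57,.07,-.3],loss='soft_l1');p=r.x
print(p,np.round(f(p),1))
for n,q in dict(tabmid=[-.08,0,.057],hinge=[.058,0,.058],rt=[-.06,-.159,.06],lf=[-.06,.159,.06]).items(): print(n,w(p,q)[0],proj('top',w(p,q))[0],proj('side',w(p,q))[0])
# tab ends from pictures
for n,uv in(('top',(200+400/5.5,155+320/5.5)),('top',(200+545/5.5,155+262/5.5)),('side',(205+455/6.5,160+385/6.5)),('side',(205+578/6.5,160+255/6.5))):
    X=onz(n,uv,.058);c,s=np.cos(p[2]),np.sin(p[2]);d=X[:2]-p[:2];print(n,'box',d@[c,s],d@[-s,c])
for q in ('charger',):
  for n in('top','side'):print(onz(n,imaging.spot_in(q,n)[0]['position'],.03))
E
```

```text
[0.58319183 0.05885512 0.1102374 ] [-2.7  1.1  1.3 -0.5 -0.6 -0.8 -2.4 -1.2  0.8 -1.1  0.7 -1.7  0.9  1.2]
tabmid [0.50367743 0.05005398 0.057     ] [286.01884799 210.16660125] [287.31351872 207.99923585]
hinge [0.64083977 0.06523595 0.058     ] [265.5906949  180.19511899] [249.88890068 192.87013356]
rt [ 0.5410483  -0.10578061  0.06      ] [327.20917876 186.47850073] [305.16176572 178.14524041]
lf [0.50606376 0.21028913 0.06      ] [235.81633035 224.81198145] [253.79914685 237.06920288]
top box -0.07180094153413046 0.041434016444726135
top box -0.07381521543051271 -0.04921054780707866
side box -0.07336644540378817 0.06355054627716115
side box -0.07828141121653237 -0.045919450185194666
[ 0.47958027 -0.07440006  0.03      ]
[ 0.46258071 -0.06985717  0.03      ]
```

Fit: the box is at (0.583, 0.059), yaw 0.11, and the tab edge middle is near (0.502, 0.05). I'll drive in front of the tab with the fingers shut and the closing line along the box.

Emit:
move_arm:
  slide:
    - [0.3,0.95,0]
    - [0.3,0.95,0]
    - [0.3,0.95,0]
    - [0.3,0.95,0]
    - [0.3,0.95,0]
  yaw: [-0.2,-0.2,-0.2,-0.2,-0.2]
  grip: [0,0,0,0,0]

```text
t: 1.4
ee_pos: [0.3038, -0.4458, 0.2314]
tcp_rot: [3.096, 0.53, 0.0]
force: [0.2, 0.2, -0.1]
finger_gap: 0.0123
finger_force: 0.0
```

Emit:
move_arm:
  slide:
    - [0.3,0.95,0]
    - [0.3,0.95,0]
    - [0.3,0.95,0]
    - [0.3,0.95,0]
    - [0.3,0.95,0]
  yaw: [-0.2,-0.2,-0.2,-0.2,-0.2]
  grip: [0,0,0,0,0]

```text
t: 1.9
ee_pos: [0.3413, -0.3271, 0.2315]
tcp_rot: [3.119, 0.374, 0.0]
force: [-0.3, 0.7, 0.3]
finger_gap: -0.0001
finger_force: 0.0
```

Emit:
move_arm:
  slide:
    - [0.3,0.95,0]
    - [0.3,0.95,0]
    - [0.3,0.95,0]
    - [0.3,0.95,0]
    - [0.3,0.95,0]
  yaw: [-0.2,-0.2,-0.2,-0.2,-0.2]
  grip: [0,0,0,0,0]

```text
t: 2.4
ee_pos: [0.3788, -0.2083, 0.2315]
tcp_rot: [3.134, 0.218, 0.001]
force: [0.5, -0.1, -0.4]
finger_gap: -0.0
finger_force: 0.0
```

Emit:
move_arm:
  slide:
    - [0.3,0.95,0]
    - [0.3,0.95,0]
    - [0.3,0.95,0]
    - [0.3,0.95,0]
    - [0.3,0.95,0]
  yaw: [0,0,0,0,0]
  grip: [0,0,0,0,0]

```text
t: 2.9
ee_pos: [0.4163, -0.0895, 0.2315]
tcp_rot: [3.134, 0.219, 0.001]
force: [0.8, 0.0, 0.7]
finger_gap: 0.0
finger_force: 0.0
```

Emit:
move_arm:
  slide:
    - [0.3,0.95,0]
    - [0.3,0.95,0]
    - [0.3,0.95,0]
    - [0.3,0.95,0]
    - [0.3,0.95,0]
  yaw: [0,0,0,0,0]
  grip: [0,0,0,0,0]

```text
t: 3.4
ee_pos: [0.4538, 0.0293, 0.2315]
tcp_rot: [3.134, 0.219, 0.001]
force: [0.4, -0.1, 0.1]
finger_gap: 0.0002
finger_force: 0.0
```

Emit:
move_arm:
  slide:
    - [0.2,0.35,-1]
    - [0.2,0.35,-1]
    - [0,0,-1]
    - [0,0,-1]
    - [0,0,-1]
  yaw: [-0.3,0,0,0,0]
  grip: [0,0,0,0,0]

```text
t: 3.9
ee_pos: [0.4638, 0.0459, 0.1056]
tcp_rot: [3.137, 0.173, 0.001]
force: [0.9, -0.7, 0.1]
finger_gap: 0.0003
finger_force: 0.0
```

Emit:
move_arm:
  slide:
    - [0,0,-1]
    - [0,0,-1]
    - [0,0,-0.5]
    - [0,0,0]
  yaw: [0,0,0,0]
  grip: [0,0,0,0]

```text
t: 4.3
ee_pos: [0.4618, 0.0458, 0.0423]
tcp_rot: [-3.136, -0.172, 0.006]
force: [-0.4, -0.2, 0.6]
finger_gap: -0.0003
finger_force: 0.0
```

Run:
```python
from h import *
a=snap('top','t1.png')[155:240,200:345]; b=snap('side','s1.png')[160:250,205:325]
a=cv2.resize(a,(600,350),interpolation=cv2.INTER_CUBIC)
b=cv2.resize(b,(600,450),interpolation=cv2.INTER_CUBIC)
b=b[:250]if 0 else b
cv2.imwrite('pics/c.png',np.hstack([cv2.resize(a,(400,234)),cv2.resize(b,(400,300))[:234]])[:,:,::-1])
print(monitor.state()['ee_pos'],monitor.state()['tcp_rot'])
```

```text
[0.46413605 0.04570009 0.04440322] [3.13676095e+00 1.72409217e-01 1.09531453e-03]
```

View pics/c.png

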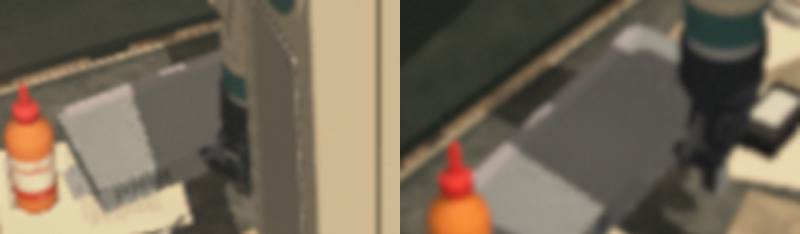

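The fingers are free in front of the tab, so I'm advancing to contact.

Emit:
move_arm:
  slide:
    - [0.3,0.03,-0.15]
    - [0.3,0.03,-0.15]
    - [0.1,0.01,0]
    - [0.1,0.01,0]
  yaw: [0,0,0,0]
  grip: [0,0,0,0]

```text
t: 4.8
ee_pos: [0.4845, 0.0477, 0.0366]
tcp_rot: [3.137, 0.172, 0.001]
force: [-0.0, 0.5, 0.3]
finger_gap: -0.0003
finger_force: 0.0
```

Emit:
move_arm:
  slide:
    - [0.08,0.01,0]
    - [0.08,0.01,0]
  yaw: [0,0]
  grip: [0,0]

```text
t: 5.0
ee_pos: [0.4877, 0.0483, 0.0364]
tcp_rot: [-3.137, -0.172, 0.0]
force: [1.0, 0.1, 0.5]
finger_gap: -0.0001
finger_force: 0.0
```

Emit:
move_arm:
  slide:
    - [0.08,0.01,0]
    - [0.08,0.01,0]
  yaw: [0,0]
  grip: [0,0]

```text
t: 5.2
ee_pos: [0.4916, 0.0487, 0.0363]
tcp_rot: [-3.137, -0.172, 0.0]
force: [-0.6, -0.8, 0.4]
finger_gap: -0.0001
finger_force: 0.0
```

Emit:
move_arm:
  slide:
    - [0.06,0.01,0]
    - [0.06,0.01,0]
  yaw: [0,0]
  grip: [0,0]

```text
t: 5.4
ee_pos: [0.4946, 0.0493, 0.0363]
tcp_rot: [-3.137, -0.172, 0.0]
force: [1.0, 0.2, -0.4]
finger_gap: 0.0001
finger_force: 0.0
```

Emit:
move_arm:
  slide:
    - [0.04,0,0]
    - [0.04,0,0]
  yaw: [0,0]
  grip: [0,0]

```text
t: 5.6
ee_pos: [0.4958, 0.0492, 0.0362]
tcp_rot: [-3.137, -0.172, 0.003]
force: [-3.3, -0.2, 1.0]
finger_gap: 0.0
finger_force: 1.3
```

Emit:
move_arm:
  slide:
    - [0.04,0,0]
    - [0.04,0,0]
  yaw: [0,0]
  grip: [0,0]

```text
t: 5.8
ee_pos: [0.4959, 0.0492, 0.0357]
tcp_rot: [-3.137, -0.172, 0.008]
force: [-7.3, -0.9, 4.9]
finger_gap: 0.0001
finger_force: 3.6
```

Contact, at about 7 N. Now I'll raise it by friction.

Emit:
move_arm:
  slide:
    - [0,0,0.1]
    - [0,0,0.1]
    - [0,0,0.1]
  yaw: [0,0,0]
  grip: [0,0,0]

```text
t: 6.1
ee_pos: [0.4961, 0.0492, 0.0429]
tcp_rot: [-3.137, -0.172, 0.007]
force: [-5.5, 0.1, -1.0]
finger_gap: 0.0001
finger_force: 2.6
```

Emit:
move_arm:
  slide:
    - [0.01,0,0.1]
    - [0.01,0,0.1]
    - [0.02,0,0.1]
  yaw: [0,0,0]
  grip: [0,0,0]

```text
t: 6.4
ee_pos: [0.4967, 0.0493, 0.0503]
tcp_rot: [-3.137, -0.172, 0.008]
force: [-5.6, -0.5, -0.8]
finger_gap: -0.0001
finger_force: 3.1
```

The lid follows: the x/z path matches the 138 mm arc. I'm continuing along it.

Emit:
move_arm:
  slide:
    - [0.02,0.002,0.163]
    - [0.025,0.003,0.163]
    - [0.03,0.003,0.162]
    - [0.035,0.004,0.162]
    - [0.04,0.004,0.161]
  yaw: [0,0,0,0,0]
  grip: [0,0,0,0,0]

```text
t: 6.9
ee_pos: [0.5005, 0.0496, 0.0708]
tcp_rot: [-3.137, -0.172, 0.008]
force: [-6.5, -0.6, 0.3]
finger_gap: 0.0001
finger_force: 3.2
```

Emit:
move_arm:
  slide:
    - [0.045,0.005,0.16]
    - [0.05,0.005,0.159]
    - [0.054,0.006,0.157]
    - [0.059,0.006,0.155]
    - [0.064,0.007,0.154]
  yaw: [0,0,0,0,0]
  grip: [0,0,0,0,0]

```text
t: 7.4
ee_pos: [0.5073, 0.0502, 0.0906]
tcp_rot: [3.137, 0.172, -0.009]
force: [-7.5, -1.7, 2.2]
finger_gap: -0.0003
finger_force: 3.7
```

Emit:
move_arm:
  slide:
    - [0.116,0.013,0.25]
    - [0.129,0.014,0.244]
    - [0.141,0.015,0.237]
    - [0.152,0.017,0.23]
    - [0.164,0.018,0.222]
  yaw: [0,0,0,0,0]
  grip: [0,0,0,0,0]

```text
t: 7.9
ee_pos: [0.5249, 0.0518, 0.1208]
tcp_rot: [3.136, 0.172, -0.009]
force: [-8.1, -1.9, 5.9]
finger_gap: -0.0
finger_force: 4.5
```

Emit:
move_arm:
  slide:
    - [0.175,0.019,0.214]
    - [0.185,0.02,0.205]
    - [0.195,0.021,0.195]
  yaw: [0,0,0]
  grip: [0,0,0]

```text
t: 8.2
ee_pos: [0.541, 0.0534, 0.1369]
tcp_rot: [3.136, 0.172, -0.001]
force: [-3.8, -0.9, 2.3]
finger_gap: 0.0001
finger_force: 1.9
```

Emit:
move_arm:
  slide:
    - [0.215,0.023,0.18]
    - [0.225,0.024,0.17]
    - [0.23,0.025,0.155]
    - [0.24,0.025,0.145]
    - [0.245,0.026,0.135]
  yaw: [0,0,0,0,0]
  grip: [0,0,0,0,0]

```text
t: 8.7
ee_pos: [0.5715, 0.057, 0.1561]
tcp_rot: [-3.137, -0.172, -0.002]
force: [-0.6, 0.0, 0.4]
finger_gap: 0.0001
finger_force: 0.5
```

Emit:
move_arm:
  slide:
    - [0.25,0.027,0.12]
    - [0.255,0.028,0.11]
    - [0.26,0.028,0.095]
    - [0.265,0.029,0.08]
    - [0.27,0.029,0.07]
  yaw: [0,0,0,0,0]
  grip: [0,0,0,0,0]

```text
t: 9.2
ee_pos: [0.6037, 0.0605, 0.1678]
tcp_rot: [-3.137, -0.172, -0.0]
force: [-0.2, -0.2, 0.4]
finger_gap: -0.0002
finger_force: 0.2
```

Run:
```python
from h import *
b=snap('side','s2.png')[120:270,180:380]
cv2.imwrite('pics/d.png',cv2.resize(b,None,fx=3,fy=3,interpolation=cv2.INTER_CUBIC)[:,:,::-1])
```

```text
(no output)
```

View pics/d.png

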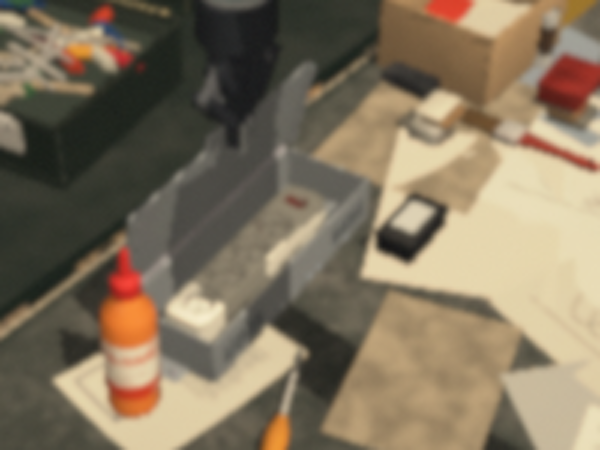

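The lid is near upright with the finger behind its front face, and the red rocker shows near (295,200) in the crop. I'm pushing it past upright.

Emit:
move_arm:
  slide:
    - [0.27,0.03,0.04]
    - [0.27,0.03,0.03]
    - [0.27,0.03,0]
    - [0.27,0.03,0]
    - [0.27,0.03,0]
  yaw: [0,0,0,0,0]
  grip: [0,0,0,0,0]

```text
t: 9.75
ee_pos: [0.6374, 0.0642, 0.1693]
tcp_rot: [-3.137, -0.172, -0.0]
force: [0.5, 0.1, 0.4]
finger_gap: 0.0001
finger_force: 0.0
```

Emit:
move_arm:
  slide:
    - [0.27,0.03,0]
    - [0.27,0.03,0]
    - [0.2,0.02,0]
    - [0,0,0]
  yaw: [0,0,0,0]
  grip: [0,0,0,0]

```text
t: 10.15
ee_pos: [0.656, 0.0662, 0.1693]
tcp_rot: [-3.137, -0.172, -0.001]
force: [-0.3, 0.3, 0.5]
finger_gap: 0.0001
finger_force: 0.0
```

Emit:
move_arm:
  slide:
    - [-0.8,-0.09,0]
    - [-1,-0.11,0]
    - [-1,-0.11,0]
    - [-1,-0.11,0]
    - [-1,-0.11,0]
  yaw: [0,0,0,0,0]
  grip: [0,0,0,0,0]

```text
t: 10.65
ee_pos: [0.5339, 0.0528, 0.1694]
tcp_rot: [3.137, 0.172, -0.0]
force: [0.0, -0.4, -0.2]
finger_gap: 0.0003
finger_force: 0.0
```

Emit:
move_arm:
  slide:
    - [-1,-0.1,0]
    - [-0.5,0,0]
    - [0,0,0]
    - [0,0,0]
  yaw: [0,0,0,0]
  grip: [0,0,0,0]

```text
t: 11.05
ee_pos: [0.4987, 0.0504, 0.1698]
tcp_rot: [3.137, 0.172, 0.003]
force: [0.2, 0.5, 0.8]
finger_gap: -0.0002
finger_force: 0.0
```

Run:
```python
from h import *
b=snap('side','s3.png')[140:250,215:335];a=snap('top','t3.png')[140:250,215:335]
cv2.imwrite('pics/e.png',np.hstack([cv2.resize(i,(396,363),interpolation=cv2.INTER_CUBIC) for i in(a,b)])[:,:,::-1])
p=np.array([.58319,.05886,.11024]);c,s=np.cos(p[2]),np.sin(p[2])
for n in('side','top'):
  for q in('rocker_near','socket_strip_switch'):
    for d in imaging.spot_in(q,n)[:2]:
        X=onz(n,d['position'],.049);e=X[:2]-p[:2];print(n,q,d['score'],d['position'],X.round(4),'box',e@[c,s],e@[-s,c])
```

```text
(no output)
```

View pics/e.png

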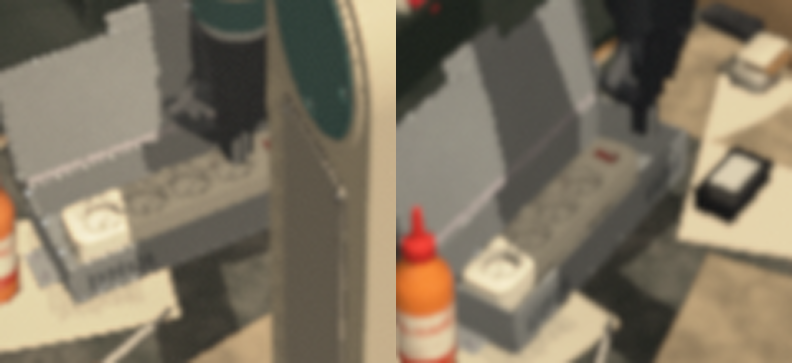

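Run:
```python
from h import *
p=np.array([.58319,.05886,.11024]);c,s=np.cos(p[2]),np.sin(p[2])
im=cv2.imread('pics/s3.png').astype(int)
r=np.clip(im[:,:,2]-np.maximum(im[:,:,1],im[:,:,0]),0,None)
q=r[180:196,270:288];print(q)
w_=np.where(q>15,q,0);yy,xx=np.mgrid[180:196,270:288];uv=[(w_*xx).sum()/w_.sum(),(w_*yy).sum()/w_.sum()]
X=onz('side',uv,.048);e=X[:2]-p[:2];print(uv,X,'box',e@[c,s],e@[-s,c])
for dx in(-.011,-.006,0,.008,.011): print(dx,proj('side',X+[dx*c,dx*s,0]))
print(proj('side',X+np.array([-s,c,0])*.006)-uv)
for n,P in(('wallFR',[-.055,-.155,.056]),('wallBR',[.055,-.155,.056]),('FL',[-.055,.155,.056])): print(n,proj('side',w(p,P)),(proj('side',w(p,P))-[215,140])*3.3+[396,0])
```

```text
[[ 2  4  3  3  4  4  5  4  3  2  2  2  2  2  2  2  1  2]
 [ 3  4  3  4  5  5  5  5  5  5  5  3  2  1  1  2  2  2]
 [ 3  3  4  4  6  7  8  9  8  8  7  6  5  4  3  3  2  2]
 [ 3  3  5  6  8 10 12 11 11 10  9 10  8  8  5  4  4  3]
 [ 3  4  6  8 11 14 17 16 14 13 12 12 12 10  8  7  5  4]
 [ 4  6  8 11 14 21 27 27 22 18 15 14 13 12 10 10  8  6]
 [ 7  9 10 13 17 27 37 40 35 27 21 19 15 12 11 10  9  8]
 [ 9 10 11 13 16 24 32 40 41 36 29 24 17 12 11 11 10  9]
 [10 10 11 12 13 16 21 25 31 33 30 23 16 12 11 11 11  9]
 [10 11 11 11 11 12 14 16 19 22 21 17 13 11 11 11 11 10]
 [11 11 10 11 10 12 12 12 13 14 14 12 12 12 11 11 10 10]
 [10 10 10 10 10 11 12 12 11 12 12 12 11 11 11 10  9  9]
 [11 10 11 10  9 10 11 11 11 12 11 11 12 11 11 10 10  9]
 [10 11 10 10 10 10 11 10 11 12 10 12 11 11 10 10  9  8]
 [10  9 10 10 10 10 10  9 10 11 11 11 11 10 10  9  8  8]
 [10 10 10 10 10 10 10 10 10 11 11 11 11 10  9  9  8  6]]
[np.float64(277.88152173913045), np.float64(186.81847826086957)] [ 0.59504902 -0.02445376  0.048     ] box 0.0026211107332747836 -0.0841127154672643
-0.011 [[280.74801825 187.9043875 ]]
-0.006 [[279.44282692 187.40994443]]
0 [[277.88152174 186.81847826]]
0.008 [[275.8080928  186.03300525]]
0.011 [[275.03299395 185.73937608]]
[[-0.91165782  0.97635978]]
wallFR [[303.22865174 179.23491477]] [[687.15455073 129.47521875]]
wallBR [[275.17309784 169.12281133]] [[594.57122288  96.1052774 ]]
FL [[253.12815293 236.5030597 ]] [[521.82290466 318.46009701]]
```

The lid leans open. The rocker axis is near (0.595, -0.0245). I'll place the tip so its rear edge is on the near half, at TCP x of about 0.580.

Emit:
move_arm:
  slide:
    - [0.81,-0.76,0]
    - [0.81,-0.76,0]
    - [0.81,-0.76,0]
    - [0.81,-0.76,0]
    - [0,0,-1]
  yaw: [0,0,0,0,0]
  grip: [0,0,0,0,0]

```text
t: 11.85
ee_pos: [0.5856, -0.0286, 0.1478]
tcp_rot: [3.134, 0.168, 0.017]
force: [0.4, 0.1, 0.1]
finger_gap: -0.0001
finger_force: 0.0
```

Emit:
move_arm:
  slide:
    - [0,0,-1]
    - [0,0,-1]
    - [0,0,-1]
    - [0,0,-0.2]
    - [0,0,0]
  yaw: [0,0,0,0,0]
  grip: [0,0,0,0,0]

```text
t: 12.35
ee_pos: [0.5779, -0.0255, 0.0634]
tcp_rot: [-3.136, -0.172, 0.004]
force: [-0.4, -0.1, -0.2]
finger_gap: -0.0002
finger_force: 0.0
```

Run:
```python
from h import *
b=snap('side','s4.png')[150:230,230:330]
cv2.imwrite('pics/f.png',cv2.resize(b,None,fx=6,fy=6,interpolation=cv2.INTER_CUBIC)[:,:,::-1])
print(monitor.state()['ee_pos'],proj('side',monitor.state()['ee_pos']))
```

```text
[ 0.57905902 -0.02564882  0.06463451] [[282.08430386 184.5659866 ]]
```

View pics/f.png

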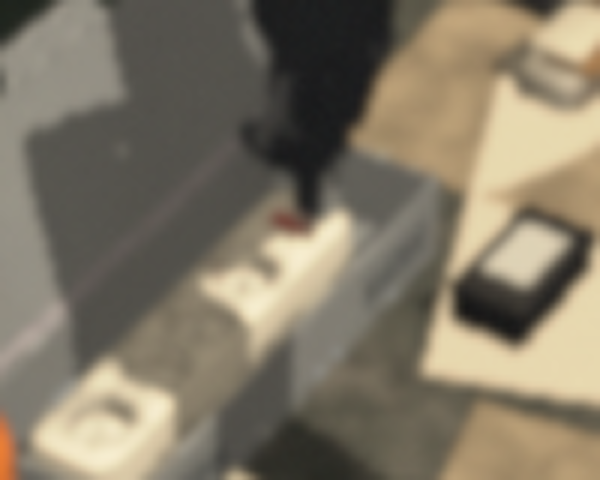

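The tip, at about (307,210) in the crop, is just in front of the red rocker at (288,222), so I'm pressing.

Emit:
move_arm:
  slide:
    - [0,0,-0.25]
    - [0,0,-0.2]
    - [0,0,-0.04]
    - [0,0,-0.04]
    - [0,0,-0.04]
  yaw: [0,0,0,0,0]
  grip: [0,0,0,0,0]

```text
t: 12.9
ee_pos: [0.5789, -0.0256, 0.0504]
tcp_rot: [3.137, 0.172, 0.001]
force: [0.1, -0.4, 0.5]
finger_gap: -0.0001
finger_force: 0.0
```

Emit:
move_arm:
  slide:
    - [0,0,-0.04]
    - [0,0,-0.04]
    - [0,0,-0.03]
  yaw: [0,0,0]
  grip: [0,0,0]

```text
t: 13.2
ee_pos: [0.5779, -0.0257, 0.0476]
tcp_rot: [3.137, 0.172, -0.002]
force: [-3.2, 0.3, 4.1]
finger_gap: 0.0002
finger_force: 2.3
```

Emit:
move_arm:
  slide:
    - [0,0,-0.03]
    - [0,0,-0.03]
    - [0,0,0]
  yaw: [0,0,0]
  grip: [0,0,0]

```text
t: 13.5
ee_pos: [0.5777, -0.0257, 0.0458]
tcp_rot: [3.137, 0.172, -0.003]
force: [-4.9, -1.1, 6.1]
finger_gap: 0.0002
finger_force: 3.4
```

Emit:
move_arm:
  slide:
    - [0,0,0]
    - [0,0,0]
    - [0,0,0]
  yaw: [0,0,0]
  grip: [0,0,0]

```text
t: 13.8
ee_pos: [0.5777, -0.0257, 0.0458]
tcp_rot: [3.137, 0.172, -0.003]
force: [-5.3, -0.7, 6.5]
finger_gap: -0.0001
finger_force: 3.4
```

Run:
```python
from h import *
b=snap('side','s5.png')
s=monitor.state();print(s['ee_pos'],s['force'],s['wrist_torque'])
im=b.astype(int);r=np.clip(im[:,:,0]-np.maximum(im[:,:,1],im[:,:,2]),0,None);print(r[182:194,270:286])
```

```text
[ 0.57767289 -0.02569379  0.04576924] [-6.06634805 -0.21169805  6.30128395] [-0.11264366  1.06622368  0.01082306]
[[ 3  2  2  3  5  7  7  6  4  2  0  0  0  1  2  2]
 [ 2  2  4  5  8 10 12 12 10  5  1  0  1  1  2  4]
 [ 3  4  6  8 11 16 21 22 17 10  3  0  1  2  3  4]
 [ 4  6  9 11 15 22 32 36 29 16  5  0  1  3  4  5]
 [ 7  8  9 13 16 26 40 47 41 24  7  1  1  2  4  6]
 [ 9  9 10 12 15 21 31 38 38 22  6  0  0  3  3  6]
 [10 12 12 12 13 16 21 23 24 15  4  1  2  2  4  7]
 [11 11 12 11 12 14 17 18 16 11  6  4  4  4  6 10]
 [10 11 10 11 13 15 18 18 17 13 11 10  9  9 10 12]
 [11 11 11 11 13 16 13 12 13 17 17 16 14 14 14 15]
 [11 11 11 11 13 17 14 12 11 11 12 13 15 18 18 16]
 [12 13 12 11 12 14 17 12 10 10 10 12 14 16 17 17]]
```

Emit:
move_arm:
  slide:
    - [0,0,0.5]
    - [0,0,1]
    - [-0.5,0,1]
    - [-1,0,1]
    - [-1,0,0]
  yaw: [0,0,0,0,0]
  grip: [0,0,0,0,0]

```text
t: 14.35
ee_pos: [0.5205, -0.0262, 0.1381]
tcp_rot: [3.135, 0.173, 0.017]
force: [0.3, 0.3, -0.4]
finger_gap: 0.0
finger_force: 0.0
```

Emit:
move_arm:
  slide:
    - [-1,1,0]
    - [-1,1,0]
    - [0,1,0]
    - [0,0,0]
    - [0,0,0]
  yaw: [0,0,0,0,0]
  grip: [0,0,0,0,0]

```text
t: 14.85
ee_pos: [0.4674, 0.0496, 0.1342]
tcp_rot: [3.136, 0.174, 0.004]
force: [-0.4, -0.2, 0.5]
finger_gap: 0.0001
finger_force: 0.0
```

Run:
```python
from h import *
b=snap('side','s6.png');a=cv2.imread('pics/s3.png')[:,:,::-1]
im=b.astype(int);r=np.clip(im[:,:,0]-np.maximum(im[:,:,1],im[:,:,2]),0,None);print(r[182:194,270:286])
cv2.imwrite('pics/g.png',np.hstack([cv2.resize(i[170:205,255:300],(396,308),interpolation=cv2.INTER_CUBIC) for i in(a,b)])[:,:,::-1])
for n in('side',):
  for q in('rocker_near','socket_strip_switch','dust_lid'): print(q,imaging.spot_in(q,n)[:1])
```

```text
[[ 3  4  4  4  6  7  9  9  8  7  7  7  5  4  3  2]
 [ 2  3  4  5  9 11 13 13 12 11 11  9  7  6  5  4]
 [ 3  4  6  8 11 16 21 21 18 14 12 12 10 10  8  8]
 [ 4  6  9 10 15 22 31 35 29 22 16 14 12 11 11 10]
 [ 6  8  9 11 15 26 38 47 44 33 26 20 15 12 10 11]
 [ 8  9 10 12 15 21 30 41 48 44 37 27 19 13 12 11]
 [10 11 11 11 12 15 20 27 34 38 35 27 18 13 11 11]
 [10 11 11 11 12 12 14 16 21 23 24 19 15 11 11 10]
 [11 11 10 11 11 11 11 13 14 15 15 14 11 10 11 10]
 [10 11 11 10 10 11 11 11 11 12 11 12 11 11 11 11]
 [10 10  9 10 10 10 11 11 11 11 12 12 11 11 11 10]
 [10 10 10 10 10 10 10 11 10 11 11 12 11 11 10  9]]
rocker_near []
socket_strip_switch []
dust_lid [{'position': [243.5, 176.4], 'score': 0.94}]
```

View pics/g.png

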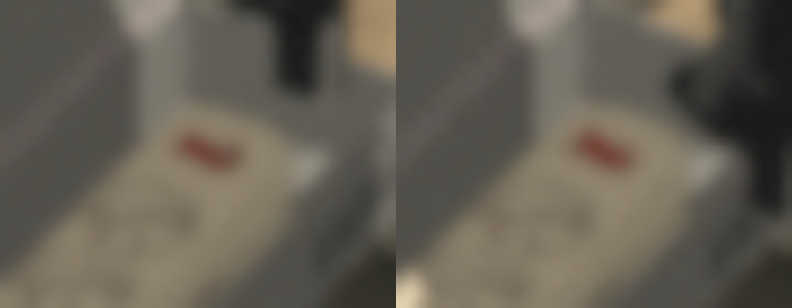

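The front edge of the rocker has gone down: its dark upstanding face is gone. The pressed height of 45.8 mm at a static 6 N also matches the on stop. The lid is open and the arm is clear, so I'm handing in.

```bash
python3 -c "
from h import *
print(close_job())"
```

```text
the job is handed in; nothing more can be done
None
```

The job is handed in: the lid stands open on its stop and the rocker appears fully on, judged from the side image and the press height; nothing else on the bench was touched as far as I could tell, and no verdict came back.

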